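# Dock the jam caddy under its counter anchor

### The job

Dock the filled jam caddy in its counter anchor: bring its flat steel toe to the anchor's mouth, slide it sideways along the counter under the overhanging hood, through the spring drag, and keep pushing gently, never forcing it, until it is fully home against the hard stop inside. Then let go, leaving the caddy flat on the counter and the bottle, the cups and the shaker standing where they are.

Things in the scene. Friction and masses are not known exactly. Their poses are not given: they have to be found in the camera images.
- caddy: Loose black jam caddy, 0.4 to 0.75 kg, flat on the counter: square open tray 90 x 90 x 30 mm with jam tubs (up to 42 mm high), an upright square post in the middle to grip, and a flat steel toe sticking out along its own +x. Origin: centre of the tray's underside, on the counter; z up
- toe_tip (a point): Middle of the toe's front edge, at the underside, 115 mm from the caddy's origin along its +x. The toe slides flat on the counter; it is 50 mm wide, 8 mm thick, starts at the tray's wall (45 mm); its last 22 mm are 44 mm wide and bevelled down on top to 3 mm
- post_grip (a point): Centre of the caddy's post, 85 mm above its underside: a good place to grip. The post is 24 x 24 mm, its sides parallel to the caddy's x and y, its top 105 mm above the counter
- anchor: Steel anchor fixed to the counter, 74 mm deep, 78 wide, 32 high, with a low slot, 53 mm wide, 12 mm high under the hood, counter as its floor, open at the front (the mouth). Origin: on the counter at the middle of the mouth (the hood's front edge); own +x points into the slot, the way the toe must go. Pushing the caddy against it with more than 25 N counts as forcing it
- plunger (a joint): Hidden rubber plunger (m) in the hard stop: 0 = out, 6 mm in front of the stop; 0.006 = pressed flush by a toe fully home. Weak spring (about 1 N); the caddy's friction holds the toe home when let go. The stop is set anywhere from 34 to 45 mm inside the mouth, out of sight and not measured: feel for it
- syrup: Bystander: amber bottle, 64 mm across, 190 mm high, loose; origin at the centre of its underside
- cups: Bystander: upside-down stack of clear cups, 72 mm across at the foot, 85 mm high, loose; origin at the centre of its underside
- shaker: Bystander: glass shaker with a steel cap, 54 mm across, 110 mm high, loose; origin at the centre of its underside
- mouth (a point): Same point as the anchor's origin. Two flaring guide cheeks, 12 mm high, reach 23 mm out in front of it and open to 74 mm. Inside the slot, 9 mm deep, a sprung round nose hangs from the hood and bears on the toe with about 4 N once its tip is 15 mm in: the drag then grows by 2 to 8 N, more if the toe is pressed on the counter. That is not the end: the hard stop comes later
Mind the look-alikes: they are no part of the job. There is more than one size of the caddy; the job needs the largest.

How it is judged:
By the outcome, as a careful person would: the job done as asked, in the order asked, and still so for the second after the job is handed in, with the robot touching nothing.
It also fails if it takes over 48 s, if anything falls off the work surface, if the arm or the gripper's body presses on something with over 40 N, if the wrist force passes 120 N, or if a joint passes its speed limit or range.

### The arm

A 7-joint arm with a two-finger parallel gripper is mounted at the origin on the work surface. World frame = base frame: x ahead of the robot, y to its left, z up, the work surface at z = 0. Lengths are in mm, angles in rad, forces in N, time in s.
With the tool pointing down it reaches from about 425 to 925 mm from the base axis. Payload 6.8 kg.
Tool frame: the origin (TCP) lies at the centre of the arm's flange, where the gripper is bolted on; the fingertips stand 173 mm ahead of it and the grasp point (between the pads) lies 155 mm ahead of it (tips_ahead is the distance from the TCP to the fingertips, in mm); z points along the fingers, y is the line along which they close (so a half turn about z gives the same grasp; the last joint's range is limited). The gripper opens to 85 mm and grips with 20 to 120 N. Pads are 22 mm wide; open, the fingers measure 114 mm over their backs; the gripper's body (76 mm by 85 mm) begins 54 mm behind the grasp point. The pads swing forward as they close: fully open they stand 13 mm farther back than shut.
Start: joints at [1.233, 0.477, 0.022, 1.555, -0.011, 1.109, -0.083], TCP at [153.758, -657.268, 404.708] pointing down, gripper open.
Joint ranges: [-2.96, 2.96], [-0.34, 2.1], [-1.41, 1.46], [0.24, 2.44], [-1.37, 4.51], [0.17, 1.92], [-2.96, 2.96]. Speed limits (rad/s): [2.39, 2.39, 3.14, 3.14, 3.14, 3.14, 3.14].

### API

Orientations are given as a unit quaternion [x, y, z, w].
In Python, from bench import get_state, snapshot, camera_model, job_done, tips_ahead gives the robot as it stands.
- The arm moves only by the shell command python3 -m crank 'ROWS'. ROWS is JSON, a list of rows, each a list of 7 numbers: the shift along the tool's x, y, z normalised to -1 to 1, where 1 is 0.2 m, then the turn, a rotation vector about the tool's x, y, z normalised to -1 to 1, where 1 is 90 degrees, then the opening, from -1 (shut) to 1 (fully open). In form: [[dx, dy, dz, rx, ry, rz, gripper], ...]. A call has 1 to 12 rows; each row is the pose to reach, as a shift and turn from the pose commanded when the call began, along the tool's axes at that moment; what a row does not reach only later rows make up. A row lasts 1/10 s, in which the tool goes at most 50 mm and 8.59 degrees, less where a joint would pass 70% of its speed; a pose out of reach is approached as far as the arm can. A call with a number of a shift or a turn outside -1 to 1 is refused whole. A call with a gripper value outside its range is refused whole. The fingers move at their own pace and stop on an object; the grip force is fixed at half the most. Time passes only in rows, so rows that repeat a pose let the fingers close. It gives the time, the measured TCP pose, the force, the opening and the grip force at its end, in the units of the state.
- get_state(): the state, without advancing time (a new reading comes with each control period).
- snapshot(name): name is "scene" or "top"; returns the picture (400x640x3 uint8, red, green, blue); there is no depth.
- camera_model(name): a dict with "intrinsics" (3x3 intrinsics, pixels), "distortion" ([k1, k2, p1, p2, k3] as OpenCV has them; the pictures are not rectified), "R" (3x3) and "t" (3): a world point X has camera coordinates R X + t. Camera axes: x right, y down, z forward; pixel columns grow to the right and rows downward; lengths in mm; the calibration is good to about 2 mm. A picture is of the moment at which its call begins. camera_model takes no time and is no camera call.
- job_done(): hands the job in; it is judged then, once.
The state is a dict: "t": time; "qpos": joint angles; "qvel": joint speeds; "joint_efforts": joint torques, N m; "ee_pos": TCP position; "orientation": TCP orientation; "wrist_force": force on the tool from outside, world axes, zero at the start; "wrist_torque": the same for the moment, N m; "grip_width": opening from 0.0 (shut) to 1.0 (fully open); "gripper_force": force on a finger pad.
Only numpy, scipy, OpenCV 4.12 (cv2) and the standard library are available. Lean on these libraries where they do the work, as an engineer would, in place of code of your own. Each camera call takes 0.05 s, during which the arm holds its last target. There are 200 camera calls.

## Working session

There is one attempt and no reset: what is moved stays moved. The work goes in short steps, Python scripts to look and compute and a shell command to move; the robot and the scene stay as the last step left them, time stands still between calls to the robot, and variables do not carry over. Pictures are saved under pics/ and viewed, at most 10 in all, crops included, and the job is handed in when it is done.

```bash
mkdir -p pics
python3 - <<'E'
from bench import *
import cv2
s=get_state();print(s['t'],s['ee_pos'],s['orientation'],s['wrist_force'],tips_ahead)
for n in("scene","top"):
    cv2.imwrite(f"pics/{n}0.png",snapshot(n)[:,:,::-1]); m=camera_model(n);print(n,{k:__import__('numpy').round(m[k],4).tolist() for k in m})
E
```

```text
0.0 [ 153.72843433 -656.98510349  403.75460933] [ 9.93400069e-01  1.14697587e-01 -1.53514490e-04 -8.61900922e-04] [ 0.40013196 -0.45039066 -0.55205934] 173.4
scene {'intrinsics': [[398.7726, 0.0, 316.5996], [0.0, 398.7726, 194.4017], [0.0, 0.0, 1.0]], 'distortion': [-0.0966, 0.0, 0.0, 0.0, 0.0], 'R': [[0.2502, 0.9681, 0.0135], [0.6456, -0.1564, -0.7475], [-0.7215, 0.1957, -0.6642]], 't': [-132.2387, -283.6774, 1646.5028]}
top {'intrinsics': [[516.421, 0.0, 317.7731], [0.0, 516.421, 209.1736], [0.0, 0.0, 1.0]], 'distortion': [-0.0101, 0.0, 0.0, 0.0, 0.0], 'R': [[0.0203, -0.9995, 0.0247], [-0.9883, -0.0238, -0.1505], [0.1511, -0.0213, -0.9883]], 't': [-34.1073, 554.9977, 1380.9852]}
```

View pics/scene0.png

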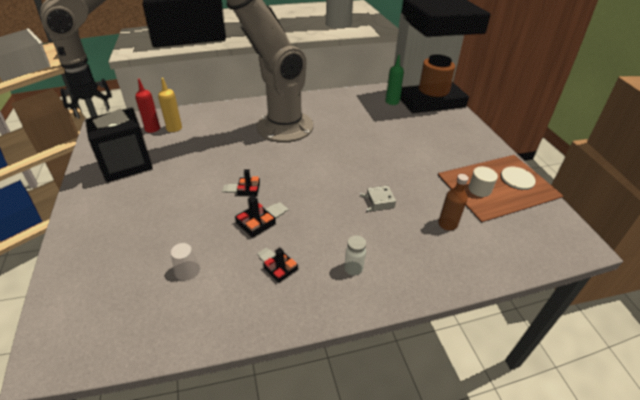

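View pics/top0.png

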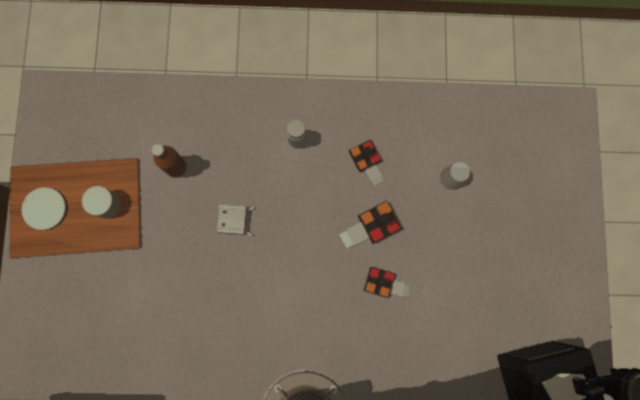

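The three caddies in the top view are at (381,222), (366,156) and (380,282). The middle one looks largest, with its toe pointing left at (352,235). The anchor is at (235,220), with its cheeks to the right. The bystanders are the shaker (296,133), the cups (457,175) and the bottle (168,160). I'll confirm with an enlarged crop and measurements.

```bash
cat > h.py <<'E'
import numpy as np, cv2
from bench import *
def ray(n,px):
    m=camera_model(n);K=np.array(m['intrinsics'],float);R=np.array(m['R']);t=np.array(m['t'])
    p=cv2.undistortPoints(np.array(px,float).reshape(-1,1,2),K,np.array(m['distortion'],float)).reshape(-1,2)
    return -R.T@t,(R.T@np.c_[p,np.ones(len(p))].T).T
def plane(n,px,z):
    c,d=ray(n,px);return c+d*((z-c[2])/d[:,2])[:,None]
def proj(n,X):
    m=camera_model(n);R=np.array(m['R'])
    return cv2.projectPoints(np.array(X,float).reshape(-1,1,3),cv2.Rodrigues(R)[0],np.array(m['t'],float),np.array(m['intrinsics'],float),np.array(m['distortion'],float))[0].reshape(-1,2)
E
python3 - <<'E'
from h import *
im=cv2.imread('pics/top0.png')
cv2.imwrite('pics/crop1.png',cv2.resize(im[130:310,205:425],None,fx=3.3,fy=3.3,interpolation=cv2.INTER_CUBIC))
hsv=cv2.cvtColor(im,cv2.COLOR_BGR2HSV)
dark=((hsv[...,2]<75)|((hsv[...,1]>150)&(hsv[...,2]>90))).astype(np.uint8)
dark[:, :330]=0; dark[:,430:]=0; dark[:130]=0; dark[310:]=0
for c in cv2.findContours(dark,cv2.RETR_EXTERNAL,cv2.CHAIN_APPROX_NONE)[0]:
    if cv2.contourArea(c)>150:
        b=cv2.boxPoints(cv2.minAreaRect(c)); P=plane('top',b,30); print('tray',b.round(1).tolist(),P[:,:2].round().tolist(),np.linalg.norm(np.diff(P,axis=0),axis=1).round())
light=((hsv[...,1]<55)&(hsv[...,2]>125)).astype(np.uint8)
for c in cv2.findContours(light,cv2.RETR_EXTERNAL,cv2.CHAIN_APPROX_NONE)[0]:
    x,y,w,h=cv2.boundingRect(c)
    if cv2.contourArea(c)>80 and 200<x<430 and 100<y<310:
        b=cv2.boxPoints(cv2.minAreaRect(c)); P=plane('top',b,8 if x>300 else 32);print('light',b.round(1).tolist(),P[:,:2].round().tolist(),np.linalg.norm(np.diff(P,axis=0),axis=1).round())
E
```

```text
tray [[363.70001220703125, 291.0], [369.1000061035156, 266.3999938964844], [395.1000061035156, 272.1000061035156], [389.6000061035156, 296.79998779296875]] [[335.0, -152.0], [402.0, -166.0], [388.0, -238.0], [321.0, -222.0]] [69. 73. 69.]
tray [[357.29998779296875, 215.6999969482422], [387.70001220703125, 199.8000030517578], [402.70001220703125, 228.60000610351562], [372.29998779296875, 244.5]] [[542.0, -132.0], [589.0, -217.0], [509.0, -259.0], [463.0, -175.0]] [97. 91. 96.]
tray [[348.20001220703125, 150.39999389648438], [371.0, 139.0], [382.0, 161.0], [359.20001220703125, 172.39999389648438]] [[728.0, -105.0], [763.0, -170.0], [700.0, -201.0], [665.0, -137.0]] [74. 71. 73.]
light [[414.0, 298.29998779296875], [431.1000061035156, 275.6000061035156], [450.1000061035156, 289.79998779296875], [433.1000061035156, 312.6000061035156]] [[318.0, -294.0], [381.0, -342.0], [343.0, -395.0], [280.0, -346.0]] [80. 65. 79.]
light [[387.8999938964844, 283.5], [405.20001220703125, 276.1000061035156], [412.5, 293.20001220703125], [395.29998779296875, 300.6000061035156]] [[357.0, -221.0], [379.0, -2
[... 884 characters left out ...]
 [696.0, -190.0], [650.0, -213.0], [631.0, -178.0]] [40. 52. 40.]
light [[273.6000061035156, 168.8000030517578], [280.1000061035156, 138.6999969482422], [308.6000061035156, 144.89999389648438], [302.1000061035156, 175.0]] [[669.0, 104.0], [756.0, 89.0], [740.0, 8.0], [653.0, 24.0]] [89. 82. 89.]
light [[408.8999938964844, 163.10000610351562], [426.79998779296875, 133.3000030517578], [449.20001220703125, 146.6999969482422], [431.29998779296875, 176.60000610351562]] [[701.0, -282.0], [792.0, -335.0], [753.0, -400.0], [663.0, -346.0]] [105.  75. 104.]
light [[286.0, 118.0], [304.0, 118.0], [304.0, 135.0], [286.0, 135.0]] [[818.0, 74.0], [819.0, 23.0], [769.0, 21.0], [768.0, 72.0]] [51. 50. 51.]
```

View pics/crop1.png

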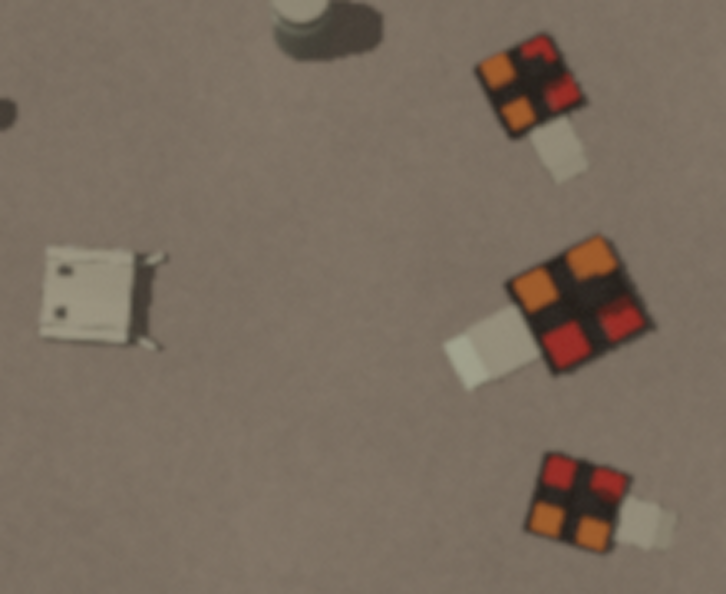

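The middle caddy at (381,222) is the one: its tray measures about 90 mm against about 70 mm for the other two, and its toe is bevelled and about 70 mm long. Its origin is at about (528,-198), yaw about 118.7°. The mouth is at about (525,181), yaw about 87.5°. I'll grip across the caddy's y so that tool x matches caddy x.

```bash
python3 -m crank '[[0,0,-0.2,0,0,-0.1,1],[0.3,-0.2,-0.2,0,0,-0.2,1],[1,-0.8,-0.2,0,0,-0.85,1],[1,-0.8,-0.2,0,0,-0.85,1],[1,-0.8,-0.2,0,0,-0.85,1],[1,-0.8,-0.2,0,0,-0.85,1],[1,-0.8,-0.2,0,0,-0.85,1],[1,-0.8,-0.2,0,0,-0.85,1],[1,-0.8,-0.2,0,0,-0.85,1],[1,-0.8,-0.2,0,0,-0.85,1]]'
cat >> h.py <<'E'
from scipy.spatial.transform import Rotation as Ro
def goto(x,y,z,yaw):
    "tool-frame normalised shift and turn from the present pose to a tool-down pose"
    s=get_state();R=Ro.from_quat(s['orientation'])
    T=Ro.from_euler('z',yaw,degrees=True)*Ro.from_quat([1,0,0,0])
    d=R.inv().apply(np.array([x,y,z])-s['ee_pos'])/200; r=np.degrees((R.inv()*T).as_rotvec())/90
    print('t',s['t'],'ee',np.round(s['ee_pos'],1),'yaw',np.degrees(np.arctan2(*R.as_matrix()[[1,0],0])).round(1),'shift',d.round(3),'turn',r.round(3),'F',np.round(s['wrist_force'],1))
E
python3 -c "
from h import *
goto(528,-198,300,118.7)"
```

```text
t: 1.1
ee_pos: [311.9, -455.8, 444.3]
orientation: [0.709, 0.706, 0.0, -0.0]
wrist_force: [0.2, 0.2, 0.3]
grip_width: 0.999
gripper_force: 0.0
t 1.1 ee [ 311.9 -455.8  444.3] yaw 89.7 shift [1.293 1.075 0.722] turn [-0.    -0.    -0.322] F [0.2 0.2 0.3]
```

```bash
python3 -m crank '[[0.8,0.7,0.3,0,0,-0.322,1],[0.8,0.7,0.3,0,0,-0.322,1],[0.8,0.7,0.3,0,0,-0.322,1],[0.8,0.7,0.3,0,0,-0.322,1],[0.8,0.7,0.3,0,0,-0.322,1],[0.8,0.7,0.3,0,0,-0.322,1]]'
python3 - <<'E'
from h import *
goto(528,-198,300,118.7)
im=snapshot('scene')[:,:,::-1]; cv2.imwrite('pics/s1.png',im)
# post top in the first scene picture: dark blob
o=cv2.imread('pics/scene0.png')
print(proj('scene',[[528,-198,105],[528,-198,0],[528-115*.48,-198+115*.877,0],[525,181.5,0],[525,181.5,32]]).round(1).tolist())
cv2.imwrite('pics/crop2.png',cv2.resize(o[160:290,215:415],None,fx=4,fy=4,interpolation=cv2.INTER_CUBIC))
E
```

```text
t: 1.7
ee_pos: [454.9, -293.3, 383.7]
orientation: [0.509, 0.861, 0.001, -0.001]
wrist_force: [-0.0, -0.0, 0.1]
grip_width: 0.999
gripper_force: 0.0
t 1.7 ee [ 454.9 -293.3  383.7] yaw 118.8 shift [0.241 0.549 0.42 ] turn [ 0.001 -0.002  0.001] F [-0.  -0.   0.1]
[[251.2, 197.7], [254.4, 223.0], [283.1, 205.8], [370.0, 202.6], [371.0, 195.3]]
```

View pics/crop2.png

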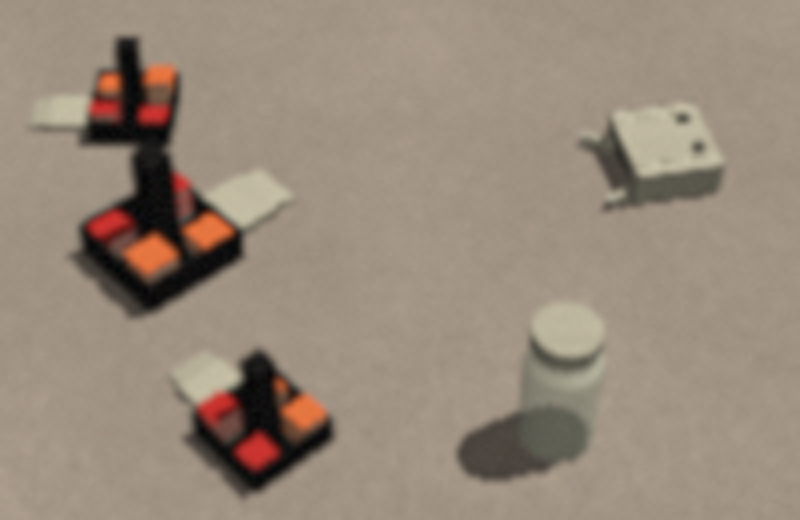

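The post top is at (252.7,197.5), the toe front at (284.5,205.5) and the hood's front edge at (370.8,196.3). All are within 1.5 px of my predictions, with the caddy about 2 mm more to +y. I'm going over the post and down, with the fingertips at about 50 mm.

```bash
python3 -m crank '[[0.25,0.554,0,0,0,0,1],[0.25,0.554,0,0,0,0,1],[0.25,0.554,0,0,0,0,1],[0.25,0.554,0.3,0,0,0,1],[0.25,0.554,0.45,0,0,0,1],[0.25,0.554,0.6,0,0,0,1],[0.25,0.554,0.7,0,0,0,1],[0.25,0.554,0.804,0,0,0,1],[0.25,0.554,0.804,0,0,0,1]]'
python3 - <<'E'
from h import *
goto(528,-196,223,118.7)
a=snapshot('scene')[150:280,200:330,::-1];b=snapshot('top')[170:280,310:440,::-1]
cv2.imwrite('pics/g1.png',np.hstack([cv2.resize(a,(400,400)),cv2.resize(b,(400,400))]))
E
```

```text
t: 2.65
ee_pos: [524.5, -201.5, 221.5]
orientation: [0.512, 0.859, -0.001, -0.002]
wrist_force: [-1.0, 1.0, -0.4]
grip_width: 0.999
gripper_force: 0.0
t 2.65 ee [ 524.5 -201.5  221.5] yaw 118.4 shift [ 0.016  0.029 -0.007] turn [-0.003 -0.002 -0.004] F [-1.   1.  -0.4]
```

View pics/g1.png

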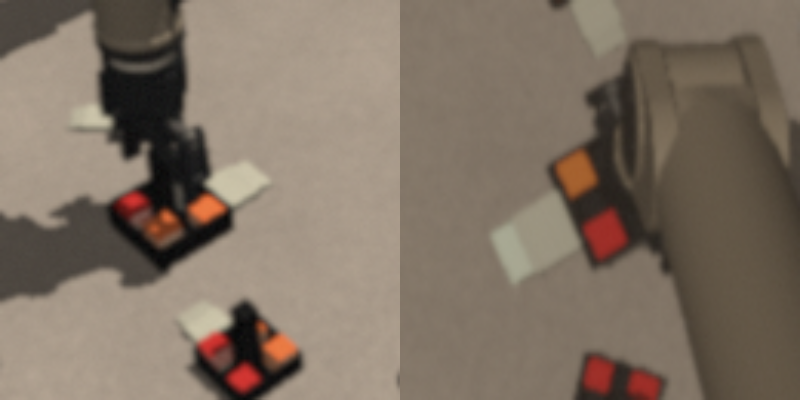

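The fingers straddle the post in both views and the caddy hasn't moved. I'll correct a few millimetres and close.

```bash
python3 -m crank '[[0.016,0.029,-0.007,0,0,0,1],[0.016,0.029,-0.007,0,0,0,1],[0.016,0.029,-0.007,0,0,0,-1],[0.016,0.029,-0.007,0,0,0,-1],[0.016,0.029,-0.007,0,0,0,-1],[0.016,0.029,-0.007,0,0,0,-1],[0.016,0.029,-0.007,0,0,0,-1],[0.016,0.029,-0.007,0,0,0,-1],[0.016,0.029,-0.007,0,0,0,-1],[0.016,0.029,-0.007,0,0,0,-1]]'
python3 - <<'E'
from h import *
goto(525,30,223,87.5)
im=snapshot('top')[:,:,::-1];cv2.imwrite('pics/t2.png',im)
hsv=cv2.cvtColor(im,cv2.COLOR_BGR2HSV);l=((hsv[...,1]<60)&(hsv[...,2]>125)).astype(np.uint8);l[:,:325]=0;l[:,375:]=0;l[:205]=0;l[260:]=0
c=max(cv2.findContours(l,0,1)[0],key=cv2.contourArea);b=cv2.boxPoints(cv2.minAreaRect(c));print(b.round(1).tolist(),plane('top',b,6)[:,:2].round(1).tolist())
E
```

```text
t: 3.75
ee_pos: [529.5, -194.5, 225.4]
orientation: [0.51, 0.86, -0.0, -0.0]
wrist_force: [-5.0, -2.3, 4.9]
grip_width: 0.273
gripper_force: 59.0
t 3.75 ee [ 529.5 -194.5  225.4] yaw 118.6 shift [0.996 0.518 0.011] turn [-0.001  0.     0.346] F [-5.  -2.3  4.9]
[[325.0, 205.0], [374.0, 205.0], [374.0, 259.0], [325.0, 259.0]] [[573.6, -42.8], [577.0, -182.0], [424.1, -182.6], [421.2, -45.6]]
```

```bash
python3 -m crank '[[0.05,0.02,-0.005,0,0,0.02,-1],[0.15,0.08,-0.005,0,0,0.05,-1],[0.25,0.13,-0.005,0,0,0.09,-1],[0.35,0.18,-0.005,0,0,0.13,-1],[0.46,0.24,-0.005,0,0,0.17,-1],[0.57,0.3,-0.005,0,0,0.21,-1],[0.68,0.35,-0.005,0,0,0.25,-1],[0.79,0.41,-0.005,0,0,0.29,-1],[0.88,0.46,-0.005,0,0,0.32,-1],[0.94,0.49,-0.005,0,0,0.346,-1],[0.94,0.49,-0.005,0,0,0.346,-1],[0.94,0.49,-0.005,0,0,0.346,-1]]'
python3 - <<'E'
from h import *
goto(525,30,223,87.5)
im=snapshot('top')[:,:,::-1];a=cv2.resize(im[170:270,205:345],None,fx=5.5,fy=5.5,interpolation=cv2.INTER_CUBIC);cv2.imwrite('pics/t3.png',a)
E
```

```text
t: 5.0
ee_pos: [525.4, 17.8, 225.7]
orientation: [0.722, 0.692, -0.0, -0.0]
wrist_force: [-0.9, -0.6, -5.9]
grip_width: 0.276
gripper_force: 59.2
t 5.0 ee [525.4  17.8 225.7] yaw 87.6 shift [ 0.061 -0.005  0.013] turn [-0.001  0.     0.001] F [-0.9 -0.6 -5.9]
```

View pics/t3.png

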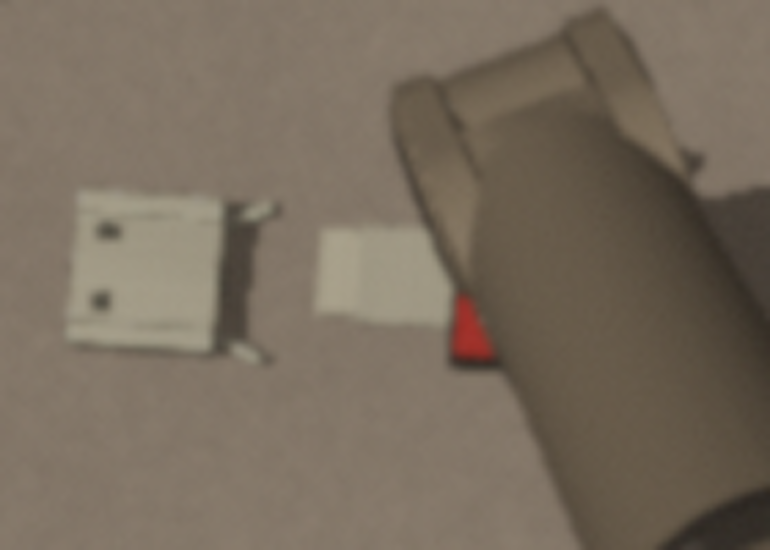

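The toe (front corners at crop (321,229) and (317,315)) faces the mouth (cheek tips (270,208) and (262,358), hood front (225,202) to (214,352)). I'll put numbers on the remaining offset and yaw.

Run:
```python
from h import *
P=lambda pts,z:plane('top',np.array(pts)/5.5+[205-.4,170-.4],z)[:,:2]
an=lambda v:np.degrees(np.arctan2(v[1],v[0])).round(1)
h=P([(224,201),(214,352),(80,190),(68,342)],32);ck=P([(270,208),(262,358)],12);te=P([(321,229),(317,315)],3);ts=P([(362,227),(430,228),(358,320),(445,326)],8)
print('hood',h.round(1).tolist(),'front',h[:2].mean(0),'back',h[2:].mean(0),an(h[2:].mean(0)-h[:2].mean(0)),an(h[0]-h[1])+90,an(h[2]-h[0]),an(h[3]-h[1]))
print('cheek mid',ck.mean(0),an(ck[0]-ck[1])+90,np.linalg.norm(ck[0]-ck[1]))
print('toe',te.mean(0),an(te[0]-te[1])+90,'sides',an(ts[0]-ts[1]),an(ts[2]-ts[3]),ts.tolist())
# contour based
im=cv2.imread('pics/top0.png');g=cv2.cvtColor(im,cv2.COLOR_BGR2HSV)
m=((g[...,1]<55)&(g[...,2]>125)).astype(np.uint8);m[:,:205]=0;m[:,246:]=0;m[:195]=0;m[245:]=0
c=max(cv2.findContours(m,0,1)[0],key=cv2.contourArea);b=cv2.boxPoints(cv2.minAreaRect(c));print(cv2.minAreaRect(c))
```

```text
hood [[560.9, 178.8], [484.4, 180.7], [564.7, 251.3], [487.8, 253.5]] front [522.64940505 179.74324071] back [526.24597503 252.43952923] 87.2 88.6 87.0 87.4
cheek mid [522.4461563  158.18719056] 89.2 76.97183324317845
toe [529.79573783 132.26514211] 89.4 sides 90.5 87.4 [[552.8353780025966, 110.71679200676661], [553.1509296468146, 75.93663503476529], [504.90679502667956, 111.12053175180029], [502.85829234566745, 66.76606709342578]]
((230.17056274414062, 218.28233337402344), (27.227256774902344, 28.45440101623535), 4.39870548248291)
```

```bash
python3 -m crank '[[0,-0.022,0.003,0,0,0,-1],[0,-0.044,0.003,0,0,0,-1],[0.02,-0.044,0.003,0,0,0,-1],[0.05,-0.044,0.003,0,0,0,-1],[0.08,-0.044,0.003,0,0,0,-1],[0.11,-0.044,0.003,0,0,0,-1],[0.13,-0.044,0.003,0,0,0,-1],[0.15,-0.044,0.003,0,0,0,-1],[0.17,-0.044,0.003,0,0,0,-1],[0.18,-0.044,0.003,0,0,0,-1],[0.18,-0.044,0.003,0,0,0,-1]]'
python3 - <<'E'
from h import *
goto(523,65,225,87.5)
im=snapshot('top')[:,:,::-1];a=cv2.resize(im[190:250,210:310],None,fx=4,fy=4,interpolation=cv2.INTER_CUBIC)
b=cv2.resize(snapshot('scene')[170:230,330:430,::-1],None,fx=4,fy=4,interpolation=cv2.INTER_CUBIC)
cv2.imwrite('pics/t4.png',np.hstack([a,b]))
E
```

```text
t: 6.15
ee_pos: [518.5, 54.5, 225.7]
orientation: [0.722, 0.692, 0.0, -0.0]
wrist_force: [0.2, 0.6, -5.5]
grip_width: 0.273
gripper_force: 59.2
t 6.15 ee [518.5  54.5 225.7] yaw 87.5 shift [0.053 0.02  0.004] turn [ 0. -0.  0.] F [ 0.2  0.6 -5.5]
```

View pics/t4.png

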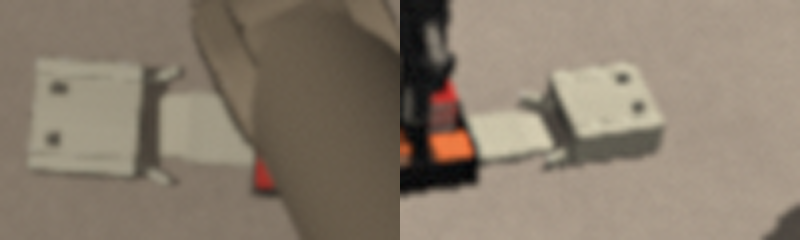

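The toe front (crop (160,93) to (160,160)) is centred between the cheeks (183,70) and (172,182), and the scene view agrees. Next I'll lower the caddy onto the counter and enter slowly.

```bash
python3 -m crank '[[0,0,0.003,0,0,0,-1],[0,0,0.006,0,0,0,-1],[0.012,0,0.006,0,0,0,-1],[0.024,0,0.006,0,0,0,-1],[0.036,0,0.006,0,0,0,-1],[0.048,0,0.006,0,0,0,-1],[0.06,0,0.006,0,0,0,-1],[0.07,0,0.006,0,0,0,-1],[0.08,0,0.006,0,0,0,-1],[0.09,0,0.006,0,0,0,-1],[0.1,0,0.006,0,0,0,-1],[0.1,0,0.006,0,0,0,-1]]'
```

```text
t: 7.45
ee_pos: [520.2, 72.9, 225.3]
orientation: [0.723, 0.691, 0.0, 0.001]
wrist_force: [-0.3, -4.2, 4.5]
grip_width: 0.271
gripper_force: 60.4
```

```bash
python3 -m crank '[[0,0,-0.002,0,0,0,-1],[0.007,0,-0.003,0,0,0,-1],[0.014,0,-0.003,0,0,0,-1],[0.021,0,-0.003,0,0,0,-1],[0.028,0,-0.003,0,0,0,-1],[0.035,0,-0.003,0,0,0,-1],[0.042,0,-0.003,0,0,0,-1],[0.049,0,-0.003,0,0,0,-1],[0.056,0,-0.003,0,0,0,-1],[0.063,0,-0.003,0,0,0,-1],[0.07,0,-0.003,0,0,0,-1],[0.07,0,-0.003,0,0,0,-1]]'
```

```text
t: 8.65
ee_pos: [520.1, 85.4, 225.4]
orientation: [0.723, 0.691, -0.002, 0.001]
wrist_force: [-1.1, -13.9, 7.5]
grip_width: 0.275
gripper_force: 60.9
```

```bash
python3 -m crank '[[0,0,-0.002,0,0,0,-1],[0,0,-0.004,0,0,0,-1],[0,0,-0.004,0,0,0,-1]]';python3 -m crank '[[0.005,0,0,0,0,0,-1],[0.01,0,0,0,0,0,-1],[0.015,0,0,0,0,0,-1],[0.02,0,0,0,0,0,-1],[0.02,0,0,0,0,0,-1]]'
```

```text
t: 8.95
ee_pos: [519.9, 86.5, 225.7]
orientation: [0.723, 0.691, -0.001, 0.001]
wrist_force: [-0.2, -7.8, -0.8]
grip_width: 0.272
gripper_force: 59.9
t: 9.45
ee_pos: [520.0, 90.2, 225.6]
orientation: [0.723, 0.691, -0.002, 0.001]
wrist_force: [-0.5, -9.4, 1.3]
grip_width: 0.273
gripper_force: 60.0
```

```bash
python3 -m crank '[[0.005,0,-0.001,0,0,0,-1],[0.01,0,-0.001,0,0,0,-1],[0.015,0,-0.001,0,0,0,-1],[0.02,0,-0.001,0,0,0,-1],[0.025,0,-0.001,0,0,0,-1],[0.025,0,-0.001,0,0,0,-1]]'
```

```text
t: 10.05
ee_pos: [520.1, 95.4, 225.7]
orientation: [0.723, 0.691, -0.002, 0.0]
wrist_force: [-0.3, -7.5, -0.1]
grip_width: 0.267
gripper_force: 60.0
```

```bash
python3 -m crank '[[0.005,0,0,0,0,0,-1],[0.01,0,0,0,0,0,-1],[0.015,0,0,0,0,0,-1],[0.015,0,0,0,0,0,-1]]'
```

```text
t: 10.45
ee_pos: [520.1, 98.5, 225.7]
orientation: [0.723, 0.691, -0.002, 0.0]
wrist_force: [0.0, -7.5, 0.2]
grip_width: 0.274
gripper_force: 59.9
```

```bash
python3 -m crank '[[0.005,0,0,0,0,0,-1],[0.01,0,0,0,0,0,-1],[0.01,0,0,0,0,0,-1]]'
```

```text
t: 10.75
ee_pos: [520.2, 100.3, 225.7]
orientation: [0.723, 0.691, -0.002, 0.0]
wrist_force: [-0.8, -9.0, -0.1]
grip_width: 0.272
gripper_force: 60.0
```

```bash
python3 -m crank '[[0.004,0,0,0,0,0,-1],[0.007,0,0,0,0,0,-1],[0.007,0,0,0,0,0,-1]]'
```

```text
t: 11.05
ee_pos: [520.3, 101.5, 225.7]
orientation: [0.723, 0.691, -0.002, 0.001]
wrist_force: [0.2, -8.6, 1.5]
grip_width: 0.276
gripper_force: 60.1
```

```bash
python3 -m crank '[[0.004,0,0,0,0,0,-1],[0.007,0,0,0,0,0,-1],[0.007,0,0,0,0,0,-1]]'
```

```text
t: 11.35
ee_pos: [520.3, 102.8, 225.7]
orientation: [0.723, 0.691, -0.002, 0.001]
wrist_force: [-0.4, -10.1, 1.2]
grip_width: 0.27
gripper_force: 60.1
```

```bash
python3 -m crank '[[0.004,0,-0.001,0,0,0,-1],[0.007,0,-0.001,0,0,0,-1],[0.007,0,-0.001,0,0,0,-1]]'
```

```text
t: 11.65
ee_pos: [520.4, 103.6, 225.9]
orientation: [0.723, 0.691, -0.002, 0.001]
wrist_force: [-0.6, -11.3, 2.0]
grip_width: 0.272
gripper_force: 60.2
```

```bash
python3 -m crank '[[0.003,0,0,0,0,0,-1],[0.005,0,0,0,0,0,-1],[0.005,0,0,0,0,0,-1],[0.005,0,0,0,0,0,-1]]'
```

```text
t: 12.05
ee_pos: [520.5, 103.8, 226.0]
orientation: [0.723, 0.69, -0.003, 0.001]
wrist_force: [-1.5, -13.8, 4.0]
grip_width: 0.271
gripper_force: 60.5
```

```bash
python3 -m crank '[[0.003,0,-0.001,0,0,0,-1],[0.005,0,-0.001,0,0,0,-1],[0.005,0,-0.001,0,0,0,-1],[0.005,0,-0.001,0,0,0,-1]]'
```

```text
t: 12.45
ee_pos: [520.5, 104.1, 226.1]
orientation: [0.723, 0.69, -0.003, 0.001]
wrist_force: [-1.4, -15.5, 4.9]
grip_width: 0.271
gripper_force: 60.6
```

```bash
python3 -m crank '[[0.003,0,-0.001,0,0,0,-1],[0.005,0,-0.002,0,0,0,-1],[0.005,0,-0.002,0,0,0,-1],[0.005,0,-0.002,0,0,0,-1]]'; python3 -c "
from h import *
s=get_state();print(s['wrist_torque'],Ro.from_quat(s['orientation']).as_matrix()[:,2])"
```

```text
t: 12.85
ee_pos: [520.5, 104.5, 226.4]
orientation: [0.724, 0.69, -0.004, 0.002]
wrist_force: [-0.4, -17.1, 4.9]
grip_width: 0.275
gripper_force: 60.6
[-3.60138633  0.05556973  0.11739096] [-0.00338993 -0.00780904 -0.99996376]
```

```bash
python3 -m crank '[[-0.003,0,0,0,0,0,-1],[-0.005,0,0.001,0,0,0,-1],[-0.005,0,0.001,0,0,0,-1],[-0.005,0,0.001,0,0,0,-0.35],[-0.005,0,0.001,0,0,0,-0.2],[-0.005,0,0.001,0,0,0,0],[-0.005,0,0.001,0,0,0,0.4],[-0.005,0,0.001,0,0,0,1],[-0.005,0,0.001,0,0,0,1],[-0.005,0,0.001,0,0,0,1],[-0.005,0,0.001,0,0,0,1]]'
python3 - <<'E'
from h import *
goto(520,104,223,87.5)
b=cv2.resize(snapshot('scene')[150:240,310:430,::-1],None,fx=6,fy=6,interpolation=cv2.INTER_CUBIC)
cv2.imwrite('pics/t5.png',b)
E
```

```text
t: 13.95
ee_pos: [520.8, 108.3, 226.7]
orientation: [0.722, 0.692, 0.0, 0.0]
wrist_force: [0.6, -0.0, 0.1]
grip_width: 0.997
gripper_force: 0.0
t 13.95 ee [520.8 108.3 226.7] yaw 87.5 shift [-0.022 -0.003  0.019] turn [ 0. -0.  0.] F [ 0.6 -0.   0.1]
```

View pics/t5.png

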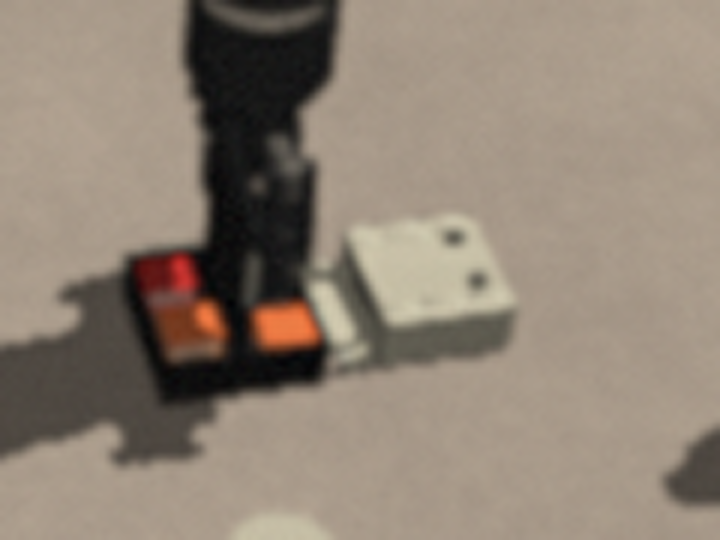

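The caddy looks flat, with its toe deep under the hood (crop (345,310)). To be sure it stayed home through the release, I'll re-feel it by pushing the post's back face with shut fingers.

```bash
python3 -m crank '[[0,0,-0.1,0,0,0,1],[0,0,-0.25,0,0,0,1],[0,0,-0.4,0,0,0,1],[0,0,-0.4,0,0,0,1],[-0.2,0,-0.4,0,0,0,-1],[-0.27,0,-0.4,0,0,0,-1],[-0.27,0,-0.4,0,0,0,-1],[-0.27,0,-0.4,0,0,0,-1],[-0.27,0,-0.2,0,0,0,-1],[-0.27,0,-0.05,0,0,0,-1],[-0.27,0,0.018,0,0,0,-1],[-0.27,0,0.018,0,0,0,-1]]'; python3 -m crank '[[0.02,0,0,0,0,0,-1],[0.05,0,0,0,0,0,-1],[0.08,0,0,0,0,0,-1],[0.09,0,0,0,0,0,-1],[0.1,0,0,0,0,0,-1],[0.1,0,0,0,0,0,-1]]'
```

```text
t: 15.2
ee_pos: [517.7, 55.5, 221.4]
orientation: [0.722, 0.692, -0.001, -0.001]
wrist_force: [0.2, -0.4, -0.0]
grip_width: 0.003
gripper_force: 0.0
t: 15.8
ee_pos: [519.4, 74.7, 223.4]
orientation: [0.722, 0.692, 0.0, 0.0]
wrist_force: [0.7, 0.2, -0.9]
grip_width: 0.003
gripper_force: 0.0
```

```bash
python3 -m crank '[[0.005,0,0,0,0,0,-1],[0.01,0,0,0,0,0,-1],[0.015,0,0,0,0,0,-1],[0.015,0,0,0,0,0,-1]]'
```

```text
t: 16.2
ee_pos: [519.5, 76.8, 223.1]
orientation: [0.723, 0.691, -0.0, 0.0]
wrist_force: [0.1, -1.7, 0.5]
grip_width: 0.003
gripper_force: 0.0
```

```bash
python3 -m crank '[[0.005,0,0,0,0,0,-1],[0.01,0,0,0,0,0,-1],[0.015,0,0,0,0,0,-1],[0.015,0,0,0,0,0,-1]]'
```

```text
t: 16.6
ee_pos: [519.6, 77.4, 223.1]
orientation: [0.723, 0.69, -0.002, 0.001]
wrist_force: [-0.6, -9.7, 4.6]
grip_width: -0.005
gripper_force: 0.0
```

```bash
python3 -m crank '[[0.003,0,0,0,0,0,-1],[0.006,0,0,0,0,0,-1],[0.006,0,0,0,0,0,-1]]'
```

```text
t: 16.9
ee_pos: [519.7, 77.6, 223.0]
orientation: [0.724, 0.69, -0.003, 0.001]
wrist_force: [-1.4, -12.5, 5.0]
grip_width: -0.004
gripper_force: 0.0
```

```bash
python3 -m crank '[[0.003,0,0,0,0,0,-1],[0.006,0,0,0,0,0,-1],[0.006,0,0,0,0,0,-1]]'
```

```text
t: 17.2
ee_pos: [519.8, 77.9, 223.1]
orientation: [0.724, 0.69, -0.003, 0.002]
wrist_force: [-1.6, -15.5, 6.9]
grip_width: -0.002
gripper_force: 0.0
```

From first contact the force rises stiffly to 15.5 N with no sliding, well above the 8 N drag, so the toe is home. I'll back off, retreat up and check.

```bash
python3 -m crank '[[-0.02,0,0,0,0,0,-1],[-0.05,0,0,0,0,0,-1],[-0.1,0,0,0,0,0,-1],[-0.12,0,-0.2,0,0,0,-1],[-0.12,0,-0.4,0,0,0,-1],[-0.12,0,-0.6,0,0,0,-1],[-0.5,0,-0.8,0,0,0,-1],[-0.7,0,-0.9,0,0,0,-1],[-0.9,0,-0.9,0,0,0,-1],[-0.9,0,-0.9,0,0,0,-1],[-0.9,0,-0.9,0,0,0,-1]]'
python3 - <<'E'
from h import *
a=cv2.resize(snapshot('top')[100:300,130:480,::-1],None,fx=2.2,fy=2.2)[:300]
im=snapshot('top')[:,:,::-1]; b=snapshot('scene')[150:290,160:480,::-1]
cv2.imwrite('pics/t6.png',np.vstack([cv2.resize(im[100:300,130:480],(600,343)),cv2.resize(b,(600,257))]))
E
```

```text
t: 18.3
ee_pos: [511.4, -101.0, 403.7]
orientation: [0.724, 0.689, -0.0, 0.001]
wrist_force: [-0.4, -0.8, -0.4]
grip_width: -0.003
gripper_force: 0.0
```

View pics/t6.png

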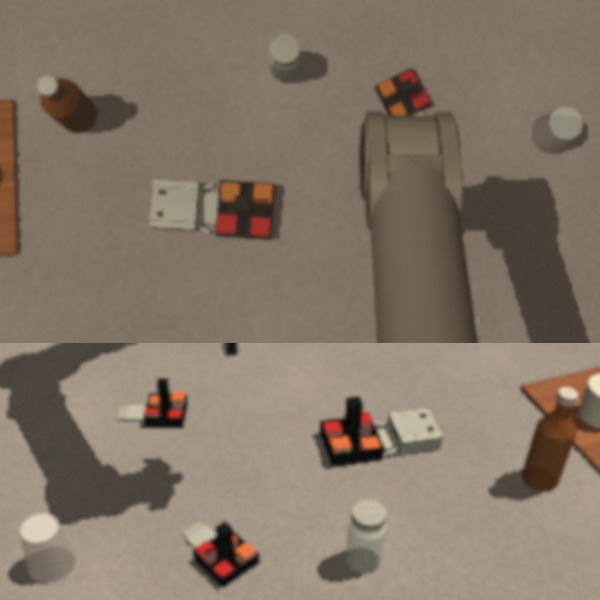

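The caddy (top crop (247,208)) sits flat and square against the anchor (175,205). The bottle (68,100), shaker (285,57) and cups (560,128) are still standing where they were, and the robot is clear.

```bash
python3 -c "
from bench import *
print(job_done())"
```

```text
the job is handed in; nothing more can be done
None
```

The largest caddy is docked against the hard stop (felt again after release at about 15 N; peak push 17 N read between moves), flat and released, with the bottle, cups and shaker still standing where they were; handed in at about 18 s.

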